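# Tap-test three capped bolts and hold the loose one's cap open

### The job

One of the three bolts in the clamp block is loose: take the blue-gripped tapping tool and tap each bolt head firmly (about 10 N) through the window in its cap, from left to right, to find the one that sinks. Then put the tool back upright in its own blue socket and let it go. Last, lift the cap of the loose bolt by its orange tab to at least 45 degrees, keeping the other caps shut and the things round about where they are, and finish while still holding the cap open.

Things in the scene. Friction and masses are not known exactly. Their poses are not given: they have to be found in the camera images.
- clamp_block: aluminium block fixed to the worktop, 90 x 240 x 30 mm (x, y, z), turned by up to 0.3 rad; origin under its centre on the worktop, x away from the robot, y along the row of bolts to the left, z up. The three bolts stand in its top at y = +75, 0 and -75 mm (left, middle, right)
- tapper: the tapping tool, loose: upright round brass rod, 92 mm tall, flat foot of 26 mm diameter, shaft of 20 mm, blue plastic grip of 24 mm diameter from 60 to 86 mm above the foot; 0.16 to 0.26 kg; stands on its foot on the worktop; origin in the centre of the foot, z up the rod
- stand: grey board fixed to the worktop, 80 x 230 x 6 mm, origin under its centre, y along the row; a tall drying oven stands behind and beyond it (at y below 0.05 m, x above 0.55 m: cross in front of it); it carries three socket blocks side by side 72 mm apart, in an order that changes
- socket_blue: fixed grey socket block 56 x 56 x 36 mm with a blue top face and an upright round hole of 32 mm diameter in its centre, 28 mm deep (its floor 8 mm above the origin); origin under its centre (6 mm above the worktop), its top 36 mm above the origin; the own slot of the blue-gripped tapping tool
- socket_yellow: fixed grey socket block 56 x 56 x 36 mm with a yellow top face and an upright round hole of 32 mm diameter in its centre, 28 mm deep (its floor 8 mm above the origin); origin under its centre (6 mm above the worktop), its top 36 mm above the origin; for another tool, stays empty
- socket_red: fixed grey socket block 56 x 56 x 36 mm with a red top face and an upright round hole of 32 mm diameter in its centre, 28 mm deep (its floor 8 mm above the origin); origin under its centre (6 mm above the worktop), its top 36 mm above the origin; for another tool, stays empty
- bolt_1: the left bolt: steel hex head 19 mm wide that stands up through the window of its cap. Origin on the bolt's axis at the underside of the block (on the worktop while the bolt is up), flat top of the head 52 mm above it, z up
- sink_1 (a joint): how far the left bolt has been pushed down, m: 0 (up) at the start. A tight bolt gives less than 1 mm; the loose one slides down 5 mm against about 4 N of friction and stays down (a tap of about 10 N takes it all the way). Which of the three is loose changes and cannot be seen beforehand
- cap_1: hinged cap of the left bolt: black plate 56 x 46 x 5 mm, closed top 42.5 mm above the worktop, with a 26 mm round window round the bolt, and at its front an orange upright tab 14 mm (x) x 10 mm (y) whose top is 75.5 mm above the worktop. Origin on the hinge axis, 34 mm behind the bolt's axis, 40 mm above the worktop; closed, its axes are those of the block
- tab_1 (a point): point in the upper half of the orange tab of the left cap, 65 mm above the worktop when closed, 60 mm in front of the hinge axis and 25 mm above it; the tab reaches 10 mm higher. Pinch it across y from above (22 mm to the plate below): it can pivot between the pads as the cap swings
- hinge_1 (a joint): opening angle of the left cap, rad: 0 closed, 1.2 (stop) wide open; it swings up and away from the robot about an axis along the block's y and falls shut by its weight when let go
- bolt_2: the middle bolt: steel hex head 19 mm wide that stands up through the window of its cap. Origin on the bolt's axis at the underside of the block (on the worktop while the bolt is up), flat top of the head 52 mm above it, z up
- sink_2 (a joint): how far the middle bolt has been pushed down, m: 0 (up) at the start. A tight bolt gives less than 1 mm; the loose one slides down 5 mm against about 4 N of friction and stays down (a tap of about 10 N takes it all the way). Which of the three is loose changes and cannot be seen beforehand
- cap_2: hinged cap of the middle bolt: black plate 56 x 46 x 5 mm, closed top 42.5 mm above the worktop, with a 26 mm round window round the bolt, and at its front an orange upright tab 14 mm (x) x 10 mm (y) whose top is 75.5 mm above the worktop. Origin on the hinge axis, 34 mm behind the bolt's axis, 40 mm above the worktop; closed, its axes are those of the block
- tab_2 (a point): point in the upper half of the orange tab of the middle cap, 65 mm above the worktop when closed, 60 mm in front of the hinge axis and 25 mm above it; the tab reaches 10 mm higher. Pinch it across y from above (22 mm to the plate below): it can pivot between the pads as the cap swings
- hinge_2 (a joint): opening angle of the middle cap, rad: 0 closed, 1.2 (stop) wide open; it swings up and away from the robot about an axis along the block's y and falls shut by its weight when let go
- bolt_3: the right bolt: steel hex head 19 mm wide that stands up through the window of its cap. Origin on the bolt's axis at the underside of the block (on the worktop while the bolt is up), flat top of the head 52 mm above it, z up
- sink_3 (a joint): how far the right bolt has been pushed down, m: 0 (up) at the start. A tight bolt gives less than 1 mm; the loose one slides down 5 mm against about 4 N of friction and stays down (a tap of about 10 N takes it all the way). Which of the three is loose changes and cannot be seen beforehand
- cap_3: hinged cap of the right bolt: black plate 56 x 46 x 5 mm, closed top 42.5 mm above the worktop, with a 26 mm round window round the bolt, and at its front an orange upright tab 14 mm (x) x 10 mm (y) whose top is 75.5 mm above the worktop. Origin on the hinge axis, 34 mm behind the bolt's axis, 40 mm above the worktop; closed, its axes are those of the block
- tab_3 (a point): point in the upper half of the orange tab of the right cap, 65 mm above the worktop when closed, 60 mm in front of the hinge axis and 25 mm above it; the tab reaches 10 mm higher. Pinch it across y from above (22 mm to the plate below): it can pivot between the pads as the cap swings
- hinge_3 (a joint): opening angle of the right cap, rad: 0 closed, 1.2 (stop) wide open; it swings up and away from the robot about an axis along the block's y and falls shut by its weight when let go
- rubber_stopper: bystander: red rubber stopper, 31 x 31 x 26 mm
- petri_dish: bystander: glass dish with lid, 64 x 64 x 16 mm
- weighing_bottle: bystander: small glass bottle, 41 x 41 x 54 mm
Mind the look-alikes: they are no part of the job. Of the things shaped like the tapper, the brass one is meant.

How it is judged (in metres and radians):
On the way, in this order (a step that is already met when the one before it is completed fails the run):
1. the left bolt has been tapped with the tool (4 N or more) (contact force between tapper and bolt_1 above 4 N), for 0.02 s.
2. the middle bolt has been tapped with the tool (4 N or more) (contact force between tapper and bolt_2 above 4 N), for 0.02 s.
3. the right bolt has been tapped with the tool (4 N or more) (contact force between tapper and bolt_3 above 4 N), for 0.02 s.
4. the tool stands fully home in the blue socket, released (horizontal distance between tapper and socket_blue below 0.009 m and z of tapper in the frame of socket_blue below 0.013 m and angle between tapper's own z axis and vertical below 0.2 rad and contact force between the fingers and tapper below 0.1 N), for 0.2 s.
At the end, for the whole second after the job is handed in: the gripper holds the cap of the bolt that sank (3 mm or more) at 0.7 rad or more and touches it with over 0.5 N; the other two caps are shut (under 0.15 rad) and their bolts up (under 2 mm); the tool stands released in the blue socket, its foot within 9 mm of the hole's axis and 5 mm of its floor (all of step 4 and ((value of joint sink_1 above 0.003 m and value of joint hinge_1 above 0.7 rad and contact force between the fingers and cap_1 above 0.5 N and value of joint each of hinge_2, hinge_3 below 0.15 rad and value of joint each of sink_2, sink_3 below 0.002 m) or (value of joint sink_2 above 0.003 m and value of joint hinge_2 above 0.7 rad and contact force between the fingers and cap_2 above 0.5 N and value of joint each of hinge_1, hinge_3 below 0.15 rad and value of joint each of sink_1, sink_3 below 0.002 m) or (value of joint sink_3 above 0.003 m and value of joint hinge_3 above 0.7 rad and contact force between the fingers and cap_3 above 0.5 N and value of joint each of hinge_1, hinge_2 below 0.15 rad and value of joint each of sink_1, sink_2 below 0.002 m))); the arm keeps its last pose, push and grip.
It fails at once if a cap is lifted whose bolt has not sunk ((value of joint hinge_1 above 0.35 rad and value of joint sink_1 below 0.002 m) or (value of joint hinge_2 above 0.35 rad and value of joint sink_2 below 0.002 m) or (value of joint hinge_3 above 0.35 rad and value of joint sink_3 below 0.002 m)).
It fails at once if a bolt is struck with more than 60 N (contact force between tapper and bolt_1 above 60 N or contact force between tapper and bolt_2 above 60 N or contact force between tapper and bolt_3 above 60 N).
It fails at once if a bystander is moved by more than 30 mm (distance of any of rubber_stopper, petri_dish, weighing_bottle from where it was at the start of the episode above 0.03 m).
It also fails if it takes over 61 s, if anything falls off the work surface, if the arm or the gripper's body presses on something with over 40 N, if the wrist force passes 120 N, or if a joint passes its speed limit or range.

### The arm

A 6-joint arm with a two-finger parallel gripper is mounted at the origin on a cart in front of the work surface, level with it; the furniture and walls round the work are solid. World frame = base frame: x ahead of the robot, y to its left, z up, the work surface at z = 0. Lengths are in mm, angles in degrees, forces in N, time in s.
With the tool pointing down it reaches from about 325 to 875 mm from the base axis. Payload 4.4 kg.
Tool frame: the origin (TCP) lies between the finger pads; the fingertips stand r.nose_length ahead of it and the grasp point (between the pads) lies 3 mm ahead of it (r.nose_length is the distance from the TCP to the fingertips, in mm); z points along the fingers, y is the line along which they close (so a half turn about z gives the same grasp; the last joint's range is limited). The gripper opens to 85 mm and grips with 20 to 120 N. Pads are 22 mm wide; open, the fingers measure 114 mm over their backs; the gripper's body (76 mm by 85 mm) begins 54 mm behind the grasp point. The pads swing forward as they close: fully open they stand 13 mm farther back than shut.
Start: joints at [-80.873, 11.837, 88.321, -0, 79.842, -8.623], TCP at [175.287, -547.633, 253.282] pointing down, gripper open.
Joint ranges: [-156.59, 156.59], [-49.26, 127.26], [12.9, 141.05], [-63.56, 243.56], [4.71, 150.69], [-161.64, 161.64]. Speed limits (degrees/s): [159.86, 159.86, 180, 180, 180, 180].

### API

Orientations are given as [roll, pitch, yaw] about the fixed x, y, z axes, in that order (R = Rz(yaw) Ry(pitch) Rx(roll)).
In Python, from bench import status, viewer, job, r gives the robot as it stands. The module is installed in compiled form; this text tells all that it offers.
- The arm moves only by the shell command python3 -m jog 'ROWS' [OPENING] [FORCE]. ROWS is JSON, a list of rows, each a list of 2 entries, a list of its own where there are three numbers: the shift along the world's x, y, z as a fraction of full scale, then the turn about the world's z as a fraction of full scale. In form: [[[tx, ty, tz], twist], ...]. A call has 1 to 5 rows; each row is the pose to reach, as a shift and turn from the pose commanded when the call began; what a row does not reach only later rows make up. Full scale, the value 1, is 400 mm for a shift and 120 degrees for a turn. A row lasts 1/8 s, in which the tool goes at most 62.5 mm and 10.7 degrees, less where a joint would pass 70% of its speed; a pose out of reach is approached as far as the arm can. A call with a number of a shift or a turn outside -1 to 1 is refused whole. A call with a gripper value outside its range is refused whole. OPENING is the opening, from 0 (shut) to 1 (fully open), set as the call begins (- or left out, the last holds). The fingers move at their own pace and stop on an object; FORCE is the grip in N (left out, the last holds). Time passes only in rows, so rows that repeat a pose let the fingers close. It gives the time, the measured TCP pose, the force, the opening and the grip force at its end, in the units of the state.
- status.read_state(): the state, without advancing time (a new reading comes with each control period).
- viewer.read_camera(name): name is "scene" or "top"; returns a dict with "image" (384x512x3 uint8, red, green, blue), "depth" (384x512 float32, mm along the optical axis (not along the pixel's ray), 0 where there is no reading), "mtx" (3x3 intrinsics, pixels), "origin" and "attitude" of the camera in the world. Camera axes: x right, y up, looking along -z (the intrinsics and any distortion apply to the point x, -y, -z); pixel columns grow to the right and rows downward; lengths in mm; the calibration is good to about 2 mm. A picture is of the moment at which its call begins.
- job.job_done(): hands the job in; it is judged then, once.
The state is a dict: "t": time; "joint_positions": joint angles; "qd": joint speeds; "joint_efforts": joint torques, N m; "tcp_pos": TCP position; "ee_rot": TCP orientation; "ft_force": force on the tool from outside, world axes, zero at the start; "moment": the same for the moment, N m; "grip_width": finger opening in mm; "grasp_force": force on a finger pad.
Only numpy, scipy, OpenCV 4.12 (cv2) and the standard library are available. Lean on these libraries where they do the work, as an engineer would, in place of code of your own. Each camera call takes 0.05 s, during which the arm holds its last target. There are 200 camera calls.

## Working session

There is one attempt and no reset: what is moved stays moved. The work goes in short steps, Python scripts to look and compute and a shell command to move; the robot and the scene stay as the last step left them, time stands still between calls to the robot, and variables do not carry over. Pictures are saved under pics/ and viewed, at most 13 in all, crops included, and the job is handed in when it is done.

```bash
mkdir -p pics
cat > h.py <<'E'
import numpy as np,cv2
from bench import status,viewer,job,r
from scipy.spatial.transform import Rotation as R
def cam(n):
    c=viewer.read_camera(n)
    a=np.array(c["attitude"],float)
    c["R"]=a if a.shape==(3,3) else R.from_euler('xyz',a,degrees=True).as_matrix()
    return c
def ray(c,u,v):
    K=np.array(c["mtx"]);d=np.array([(u-K[0,2])/K[0,0],-(v-K[1,2])/K[1,1],-1])
    return c["R"]@d
def onz(c,u,v,z):
    d=ray(c,u,v);o=np.array(c["origin"],float);return o+d*(z-o[2])/d[2]
def dep(c,u,v):
    return np.array(c["origin"],float)+ray(c,u,v)*c["depth"][int(round(v)),int(round(u))]
def cloud(c):
    K=np.array(c["mtx"]);v,u=np.mgrid[:384,:512]
    d=np.stack([(u-K[0,2])/K[0,0],-(v-K[1,2])/K[1,1],-np.ones(u.shape)],-1)*c["depth"][...,None]
    return d@c["R"].T+np.array(c["origin"],float)
def save(c,f,crop=None,s=1.5):
    im=c["image"][...,::-1]
    if crop: im=im[crop[1]:crop[3],crop[0]:crop[2]]
    cv2.imwrite("pics/"+f,cv2.resize(im,None,fx=s,fy=s,interpolation=cv2.INTER_CUBIC))
E
python3 - <<'E'
from h import *
for n in("top","scene"):
    c=cam(n);print(n,c["origin"],c["attitude"],c["mtx"],[k for k in c]);save(c,n+"0.png");np.savez(n+"0.npz",**{k:np.array(c[k]) for k in c})
print(status.read_state(),r.nose_length)
E
```

```text
top [ 499.86264102  140.68903714 1253.69554059] [  4.22171658   0.40120857 -89.11271581] [[389.456552     0.         254.3586152 ]
 [  0.         389.456552   191.75961989]
 [  0.           0.           1.        ]] ['image', 'depth', 'mtx', 'origin', 'attitude', 'R']
scene [  25.75253368 1000.85386452  831.66363758] [  53.06767309   -0.39725232 -146.6695102 ] [[448.49142788   0.         253.18952983]
 [  0.         448.49142788 185.06751319]
 [  0.           0.           1.        ]] ['image', 'depth', 'mtx', 'origin', 'attitude', 'R']
{'t': 0.1, 'joint_positions': array([-8.08734525e+01,  1.18817452e+01,  8.83997221e+01,  3.86739269e-04,
        7.98408353e+01, -8.62473498e+00]), 'qd': array([-0.02879404, -0.02292202, -0.18425185,  0.02667224,  0.03331945,
       -0.04051526]), 'joint_efforts': array([-7.47161430e-04, -3.84093475e+01, -2.92548484e+01, -1.29050845e-04,
        4.84823686e-03, -5.96699735e-06]), 'tcp_pos': array([ 175.17829372, -546.97443805,  252.19252094]), 'ee_rot': array([-1.79879137e+02, -1.87169906e-02,  1.77511941e+01]), 'ft_force': array([-0.40047214, -0.13527066, -0.57056524]), 'moment': array([ 0.04087083, -0.00163081,  0.01168103]), 'grasp_force': 0.0, 'grip_width': 85.5354248540869} 22.0
```

View pics/top0.png

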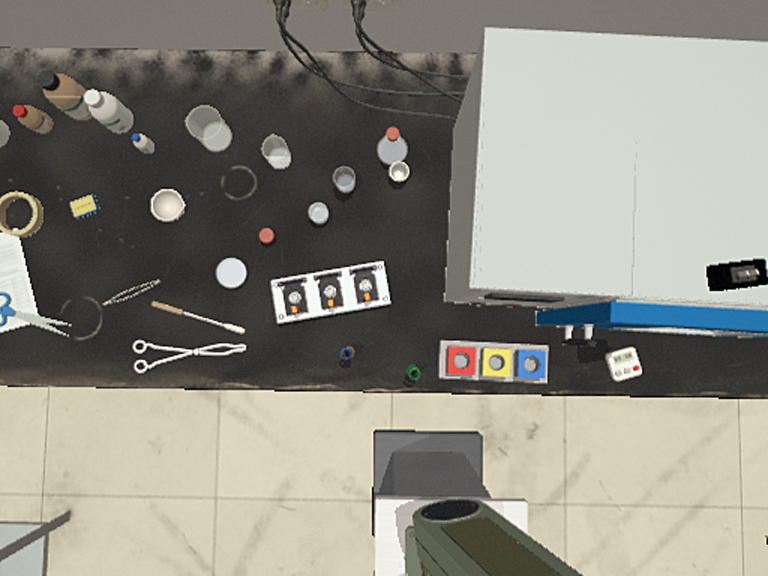

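View pics/scene0.png

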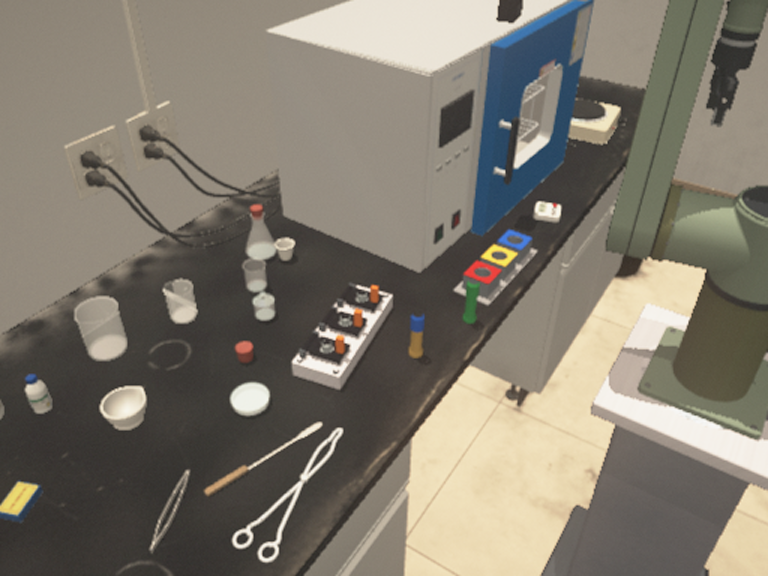

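The top view (shown at 1.5x) has the clamp block at (330,292). The bolts and tabs run left to right at (294,297), (331,291) and (368,286). The sockets are red (461,361), yellow (497,363) and blue (531,364).

Tool candidates in the scene view (also 1.5x): a brass rod with a blue grip at (417,335), and an all-green rod at (470,300). The brass one fits the description. I'll confirm it in a crop and measure.

Run:
```python
from h import *
t=cam("top");s=cam("scene")
save(s,"crop1.png",(180,120,400,280),3.6)
save(t,"crop2.png",(170,160,380,260),3.8)
def blobs(c,lo,hi,box,amin=8):
    hsv=cv2.cvtColor(np.ascontiguousarray(c["image"]),cv2.COLOR_RGB2HSV)
    m=cv2.inRange(hsv,lo,hi);x0,y0,x1,y1=box;k=np.zeros_like(m);k[y0:y1,x0:x1]=m[y0:y1,x0:x1]
    n,_,st,ce=cv2.connectedComponentsWithStats(k)
    P=cloud(c)
    out=[]
    for i in range(1,n):
        if st[i,4]>=amin: 
            pts=P[_==i]; out.append((ce[i].round(1),st[i].tolist(),np.median(pts,0).round(1)))
    return out
bt=(170,160,380,260);bs=(180,120,400,280)
for name,lo,hi in[("blue",(100,120,50),(125,255,255)),("orange",(5,150,120),(18,255,255)),("brass",(10,90,60),(25,220,255)),("yellow",(22,120,120),(32,255,255)),("red",(175,120,100),(180,255,255)),("red0",(0,120,100),(4,255,255)),("green",(50,100,30),(85,255,255))]:
    for n,c,b in(("top",t,bt),("scene",s,bs)):
        for o in blobs(c,lo,hi,b):print(name,n,*o)
```

```text
blue top [369.  211.1] [358, 205, 22, 12, 228] [ 531.3 -175.6  145.4]
blue top [230.4 235.5] [227, 232, 8, 9, 33] [452.8 220.4  88.6]
blue top [353.8 242.4] [345, 234, 19, 18, 232] [ 437.8 -159.1   41.9]
blue scene [330.9 133.4] [315, 120, 45, 37, 894] [ 516.3 -208.5   65.2]
blue scene [342.9 159.2] [332, 153, 23, 14, 145] [ 441.  -165.2   37.6]
blue scene [277.6 215.1] [274, 210, 9, 11, 81] [450.  231.7  76.2]
orange top [244.2 197.7] [243, 195, 4, 6, 16] [567.4 181.5  74. ]
orange top [220.3 201.6] [219, 199, 4, 6, 14] [554.2 253.7  74.1]
orange top [196.2 205.7] [194, 204, 5, 5, 16] [542.8 326.3  73.6]
orange scene [249.2 195.4] [247, 190, 6, 12, 58] [568.1 187.3  56.2]
orange scene [238.3 211.9] [236, 206, 6, 12, 58] [553.9 260.7  58.3]
orange scene [226.3 229.6] [224, 224, 6, 12, 61] [539.1 334.8  59.6]
brass top [244.3 197.3] [243, 195, 4, 6, 19] [570.3 181.3  75. ]
brass top [220.1 201.9] [218, 199, 5, 6, 21] [554.  253.7  74.3]
brass top [196.2 206. ] [194, 204, 6, 5, 24] [541.1 326.5  73.3]
brass top [234.1 233.2] [231, 230, 6, 9, 16] [460.8 212.1  11.4]
brass top [335.6 240.9] [334, 237, 3, 8, 9] [ 440.6 -104.    40.1]
brass scene [332.1 169.7] [320, 162, 25, 16, 113] [446.1 -99.9  36.5]
brass scene [249.3 195. ] [247, 189, 6, 13, 66] [568.1 187.1  56. ]
brass scene [238.2 211.5] [235, 205, 7, 14, 67] [554.7 260.4  56.4]
brass scene [276.9 229.9] [272, 221, 10, 18, 148] [449.6 230.4  20.9]
brass scene [226.3 229.3] [223, 223, 7, 13, 67] [539.5 334.4  57.8]
yellow top [330.5 241.3] [321, 232, 19, 19, 233] [440.  -87.8  42. ]
yellow scene [332.8 169.9] [321, 163, 24, 14, 139] [441.1 -91.1  38.3]
red0 top [307.3 240.3] [298, 231, 19, 19, 238] [439.6 -16.6  42.1]
red0 scene [321.  180.9] [309, 173, 25, 17, 195] [446.5 -21.1  37.9]
green top [274.9 247.3] [271, 243, 9, 10, 53] [419.4  86.   22.1]
green scene [313.6 201.6] [309, 188, 10, 27, 174] [413.4  95.3  44.8]
```

View pics/crop1.png

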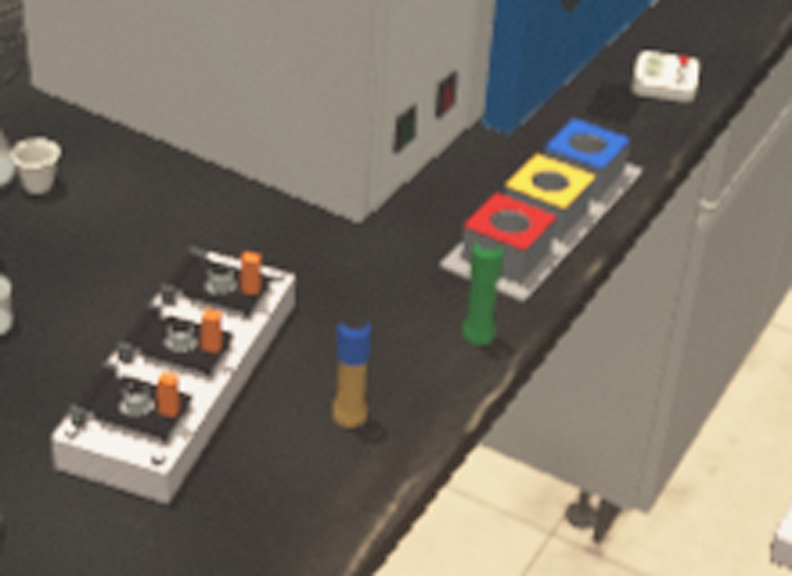

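View pics/crop2.png

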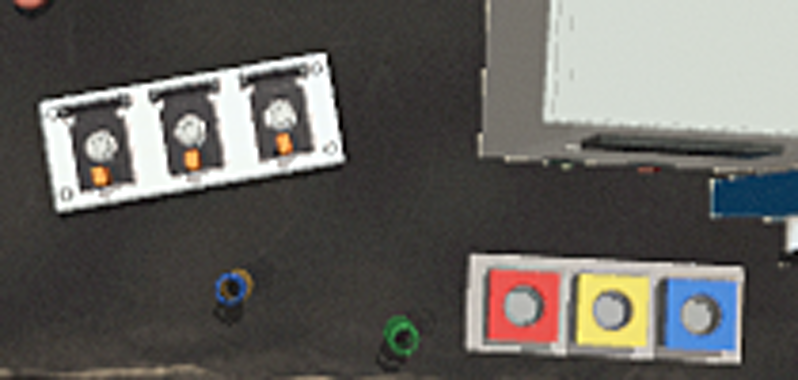

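The crop confirms it: the brass rod with the blue grip is at (353,375) in crop1, and the green rod at (483,295) is the look-alike. The blue socket is the rightmost one, at (700,314) in crop2. Next I'll refine the positions.

```bash
cat > m.py <<'E'
from h import *
def mask(c,lo,hi,box):
    hsv=cv2.cvtColor(np.ascontiguousarray(c["image"]),cv2.COLOR_RGB2HSV)
    m=cv2.inRange(hsv,lo,hi);x0,y0,x1,y1=box;k=np.zeros_like(m);k[y0:y1,x0:x1]=m[y0:y1,x0:x1];return k
def big(m):
    return max(cv2.findContours(m,cv2.RETR_EXTERNAL,cv2.CHAIN_APPROX_NONE)[0],key=cv2.contourArea)
def two(c1,p1,c2,p2): # nearest point of two rays
    a,b=ray(c1,*p1),ray(c2,*p2);o1,o2=np.array(c1["origin"]),np.array(c2["origin"])
    s=np.linalg.lstsq(np.stack([a,-b],1),o2-o1,rcond=None)[0];A,B=o1+s[0]*a,o2+s[1]*b
    return ((A+B)/2).round(1),round(float(np.linalg.norm(A-B)),1)
E
python3 - <<'E'
from m import *
t=cam("top");s=cam("scene")
# block
m=mask(t,(0,0,150),(180,60,255),(175,165,265,222));m=cv2.morphologyEx(m,cv2.MORPH_CLOSE,np.ones((25,25)))
rc=cv2.minAreaRect(big(m));bx=cv2.boxPoints(rc);W=np.array([onz(t,*p,30) for p in bx])
print("block ctr",W.mean(0).round(1));
for i in range(4):
    d=W[(i+1)%4]-W[i];print(np.hypot(*d[:2]).round(1),np.degrees(np.arctan2(d[1],d[0])).round(1))
# bolts top, tabs
for p in((196.6,198.2),(220,194.5),(243.9,190.5)):print("bolt",onz(t,*p,52).round(1))
for p,q in(((196.2,206),(226.3,229.3)),((220.2,201.8),(238.2,211.5)),((244.2,197.5),(249.3,195))):print("tab top@75.5",onz(t,*p,75.5).round(1),"scene@60",onz(s,*q,60).round(1))
# tapper
print("tapper",onz(t,230.5,235.7,86).round(1),onz(s,277.6,215.1,73).round(1))
# sockets
for n,lo,hi,p,q in(("blue",(100,120,50),(125,255,255),(345,234,364,252),(332,153,355,167)),("yel",(22,120,120),(32,255,255),(321,232,340,251),(321,163,345,177)),("red",(0,120,100),(4,255,255),(298,231,317,250),(309,173,334,190))):
    a=cv2.minAreaRect(big(mask(t,lo,hi,p)));b=cv2.minAreaRect(big(mask(s,lo,hi,q)))
    print(n,a,onz(t,*a[0],42).round(1),onz(s,*b[0],42).round(1),two(t,a[0],s,b[0]))
E
```

```text
block ctr [580.8 258.7  30. ]
242.3 -79.3
93.1 -169.4
240.9 100.7
93.0 11.5
bolt [565.8 328.8  52. ]
bolt [578.3 256.7  52. ]
bolt [591.9 182.9  52. ]
tab top@75.5 [540.8 325.7  75.5] scene@60 [539.5 333.7  60. ]
tab top@75.5 [554.6 253.3  75.5] scene@60 [554.2 259.9  60. ]
tab top@75.5 [568.8 180.8  75.5] scene@60 [569.1 184.6  60. ]
tapper [453.4 219.3  86. ] [452.5 227.5  73. ]
blue ((354.0, 242.5), (17.0, 18.0), 90.0) [ 436.8 -159.2   42. ] [ 436.5 -153.2   42. ] (array([ 437.6, -159.7,   38. ]), 2.2)
yel ((330.5116882324219, 241.313232421875), (18.027324676513672, 17.902568817138672), 3.5763344764709473) [439.3 -86.8  42. ] [438.6 -81.2  42. ] (array([439.9, -87.2,  38. ]), 1.7)
red ((307.0, 240.0), (18.0, 18.0), 90.0) [442.2 -14.3  42. ] [442.1  -9.   42. ] (array([443.1, -14.3,  38.4]), 2.3)
```

Top-view sizes check out: block 242 x 93 (true 240 x 90), sockets 72 mm apart, yaw about 10.6°. Rays at the given heights give the tapper at (453,219), bolts at (566.5,332), (580.3,258.3) and (594.1,184.6), and the blue socket at (437,-159.5). Now I'll move over the tapper.

```bash
python3 -m jog '[[[0.08,0.13,0],-0.03],[[0.18,0.28,0],-0.06],[[0.3,0.43,0],-0.06],[[0.42,0.58,0],-0.06],[[0.5,0.72,0],-0.06]]' 1 40; python3 -m jog '[[[0.04,0.15,0],0],[[0.08,0.3,0],0],[[0.12,0.45,0],0],[[0.14,0.6,0],0],[[0.16,0.7,0],0]]'; python3 -c "
from bench import status;s=status.read_state();print(s['t'],s['tcp_pos'],s['ee_rot'],s['ft_force'])"
```

```text
t: 0.92
tcp_pos: [354.6, -291.6, 253.6]
ee_rot: [179.9, -0.0, 10.5]
ft_force: [1.9, 0.1, 0.1]
grip_width: 85.5
grasp_force: 0.0
t: 1.55
tcp_pos: [417.3, -10.7, 253.5]
ee_rot: [-180.0, -0.0, 10.7]
ft_force: [0.2, -0.6, 0.1]
grip_width: 85.5
grasp_force: 0.0
1.55 [417.34276126 -10.69456286 253.47542588] [-1.79998282e+02 -3.83098876e-02  1.06601383e+01] [ 0.2196891  -0.64117355  0.06568628]
```

```bash
python3 -m jog '[[[0.03,0.13,0],0],[[0.06,0.28,0],0],[[0.08,0.43,0],0],[[0.09,0.57,0],0],[[0.09,0.57,0],0]]'; python3 -m jog '[[[0,0,0],0],[[0,0,0],0]]'
```

```text
t: 2.17
tcp_pos: [453.1, 218.3, 253.2]
ee_rot: [-180.0, -0.0, 10.9]
ft_force: [-0.7, -0.3, -0.8]
grip_width: 85.2
grasp_force: 0.0
t: 2.42
tcp_pos: [453.5, 213.6, 253.2]
ee_rot: [180.0, 0.0, 10.4]
ft_force: [0.2, 0.0, 1.3]
grip_width: 85.6
grasp_force: 0.0
```

```bash
python3 -m jog '[[[0,0.014,-0.1],0],[[0,0.014,-0.2],0],[[0,0.014,-0.3],0],[[0,0.014,-0.34],0],[[0,0.014,-0.34],0]]'
python3 - <<'E'
from m import *
print(status.read_state()["tcp_pos"])
for n in("top","scene"):
    c=cam(n);save(c,n+"a.png",(180,180,280,255) if n=="top" else (220,150,340,270),4)
a,b=cv2.imread("pics/topa.png"),cv2.imread("pics/scenea.png")
b=cv2.resize(b,(300,300));a=cv2.resize(a,(400,300));cv2.imwrite("pics/a.png",np.hstack([a,b]))
E
```

```text
t: 3.05
tcp_pos: [453.2, 219.5, 116.7]
ee_rot: [180.0, 0.1, 10.5]
ft_force: [0.5, 0.1, 0.2]
grip_width: 85.3
grasp_force: 0.0
[453.17740532 219.4684151  116.72545401]
```

View pics/a.png

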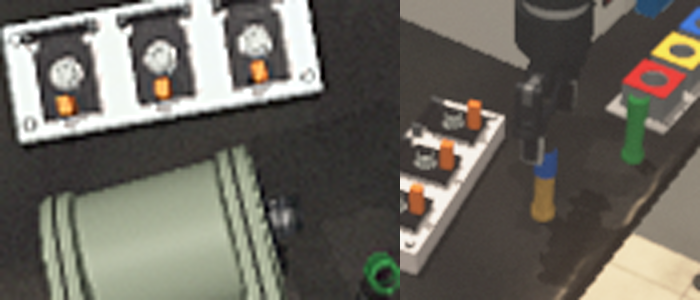

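The gripper is centred over the blue grip, which shows between the fingers in the scene crop at (545,165). I'll descend and grip.

```bash
python3 -m jog '[[[0,0,-0.05],0],[[0,0,-0.1],0],[[0,0,-0.102],0],[[0,0,-0.102],0]]'; python3 -m jog '[[[0,0,0],0],[[0,0,0],0],[[0,0,0],0],[[0,0,0],0],[[0,0,0],0]]' 0 70
```

```text
t: 3.65
tcp_pos: [454.8, 220.9, 78.1]
ee_rot: [-180.0, -0.2, 10.6]
ft_force: [0.9, -0.3, 0.7]
grip_width: 85.7
grasp_force: 0.0
t: 4.28
tcp_pos: [453.8, 220.7, 76.9]
ee_rot: [-180.0, -0.0, 10.5]
ft_force: [-0.8, 0.6, 3.4]
grip_width: 22.0
grasp_force: 68.5
```

```bash
python3 -m jog '[[[0,0,0],0],[[0,0,0],0],[[0,0,0.02],0],[[0,0,0.1],0],[[0,0,0.2],0]]' ; python3 -m jog '[[[0,0,0],0],[[0,0,0],0],[[0,0,0],0]]'
python3 - <<'E'
from m import *
print(status.read_state()["tcp_pos"])
t=cam("top");s=cam("scene");save(s,"b.png",(220,150,340,270),5)
m=mask(s,(10,90,60),(25,220,255),(260,170,310,250));c=big(m);print(cv2.boundingRect(c),cv2.minAreaRect(c))
E
```

```text
t: 4.9
tcp_pos: [451.7, 219.6, 155.4]
ee_rot: [179.9, 0.3, 10.5]
ft_force: [0.1, -0.2, -3.2]
grip_width: 22.1
grasp_force: 68.8
t: 5.28
tcp_pos: [451.8, 219.9, 154.3]
ee_rot: [180.0, 0.3, 10.5]
ft_force: [-0.5, -0.2, -2.7]
grip_width: 21.7
grasp_force: 68.8
[451.84634702 219.9046778  154.30353826]
(274, 198, 11, 19) ((279.0, 207.0), (10.0, 18.0), 0.0)
```

View pics/b.png

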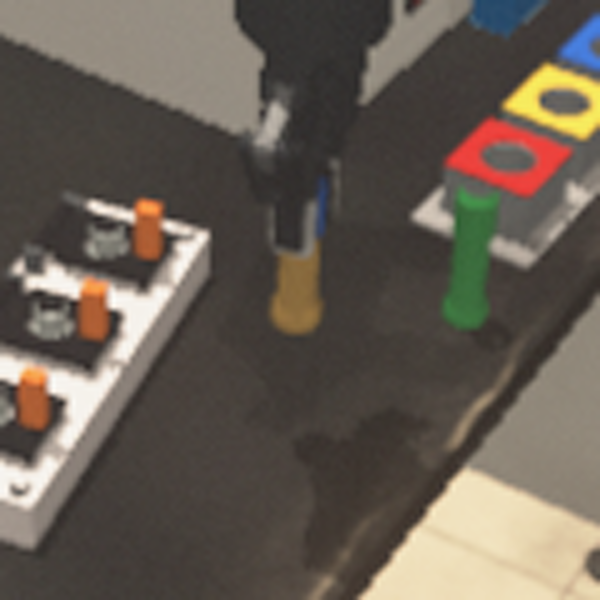

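Tool held upright and clear. Now to bolt 1.

```bash
python3 -m jog '[[[0,0.05,0.08],0],[[0.09,0.14,0.1],0],[[0.19,0.22,0.1],0],[[0.27,0.28,0.1],0],[[0.287,0.28,0.1],0]]'; python3 -m jog '[[[0,0,0],0],[[0,0,0],0],[[0,0,0],0]]'
python3 - <<'E'
from m import *
print(status.read_state()["tcp_pos"])
s=cam("scene")
m=mask(s,(10,90,60),(25,220,255),(200,140,260,225));c=big(m);print(cv2.boundingRect(c),cv2.contourArea(c));save(s,"c.png",(190,140,290,240),5)
E
```

```text
t: 6.0
tcp_pos: [569.3, 333.6, 194.7]
ee_rot: [180.0, 0.1, 10.6]
ft_force: [0.9, 0.0, -2.5]
grip_width: 22.0
grasp_force: 69.3
t: 6.38
tcp_pos: [567.6, 331.9, 196.6]
ee_rot: [180.0, 0.0, 10.5]
ft_force: [0.2, -0.0, -1.8]
grip_width: 22.2
grasp_force: 69.2
[567.56539224 331.91583464 196.58962842]
(211, 192, 11, 20) 131.5
```

```bash
python3 -m jog '[[[0,0,-0.05],0],[[0,0,-0.1],0],[[0,0,-0.12],0],[[0,0,-0.12],0],[[0,0,-0.12],0]]'; python3 -m jog '[[[0,0,0],0],[[0,0,0],0]]'
```

```text
t: 7.05
tcp_pos: [568.8, 332.7, 148.9]
ee_rot: [-180.0, -0.1, 10.5]
ft_force: [0.1, -0.3, -2.0]
grip_width: 22.0
grasp_force: 69.2
t: 7.3
tcp_pos: [568.7, 332.7, 149.3]
ee_rot: [-180.0, -0.1, 10.6]
ft_force: [-0.5, -0.1, -2.7]
grip_width: 21.9
grasp_force: 69.2
```

Run:
```python
from m import *
s=cam("scene");save(s,"d.png",(190,150,290,250),6)
```

```text
(no output)
```

View pics/d.png

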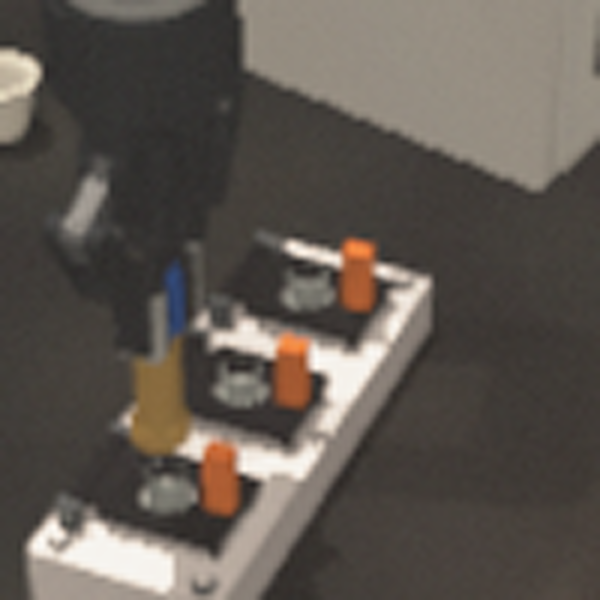

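The foot at (160,440) is right above bolt 1 at (168,490) and clear of the tab at (220,480). I'll press slowly.

```bash
python3 -m jog '[[[0,0,-0.02],0],[[0,0,-0.035],0],[[0,0,-0.04],0],[[0,0,-0.04],0]]'; python3 -m jog '[[[0,0,-0.0025],0],[[0,0,-0.005],0],[[0,0,-0.0075],0]]';python3 -m jog '[[[0,0,-0.0025],0],[[0,0,-0.005],0]]'
```

```text
t: 7.85
tcp_pos: [568.1, 332.3, 131.9]
ee_rot: [180.0, 0.1, 10.5]
ft_force: [-0.2, 0.1, -2.1]
grip_width: 22.2
grasp_force: 69.2
t: 8.22
tcp_pos: [568.4, 332.5, 129.6]
ee_rot: [-180.0, -0.0, 10.6]
ft_force: [0.3, -0.2, -2.6]
grip_width: 22.2
grasp_force: 69.2
t: 8.48
tcp_pos: [568.7, 332.6, 128.4]
ee_rot: [-180.0, -0.1, 10.6]
ft_force: [-1.2, -0.6, 1.8]
grip_width: 22.5
grasp_force: 69.6
```

```bash
python3 -m jog '[[[0,0,-0.002],0],[[0,0,-0.002],0]]'; python3 -m jog '[[[0,0,-0.002],0],[[0,0,-0.002],0]]'
```

```text
t: 8.72
tcp_pos: [568.5, 332.5, 127.0]
ee_rot: [-180.0, -0.0, 10.5]
ft_force: [-0.6, -0.7, 2.2]
grip_width: 22.4
grasp_force: 69.6
t: 8.98
tcp_pos: [568.5, 332.5, 126.0]
ee_rot: [-180.0, -0.0, 10.5]
ft_force: [-1.0, -0.1, 0.1]
grip_width: 22.0
grasp_force: 69.6
```

```bash
for i in 1 2; do python3 -m jog '[[[0,0,-0.0025],0],[[0,0,-0.0025],0]]'|egrep 'tcp|ft'; done
```

```text
tcp_pos: [568.4, 332.5, 124.8]
ft_force: [-0.2, 0.4, 0.7]
tcp_pos: [568.4, 332.5, 123.8]
ft_force: [0.2, -0.6, 1.3]
```

```bash
python3 -m jog '[[[0,0,-0.0025],0],[[0,0,-0.0025],0]]'|egrep 'tcp|ft'
```

```text
tcp_pos: [568.6, 332.6, 123.7]
ft_force: [-0.7, -1.0, 5.3]
```

The force stayed at about 4 N over 5 mm of travel and then rose, so bolt 1 appears to be the loose one. One firmer press, then lift and cross to bolt 2.

```bash
python3 -m jog '[[[0,0,-0.002],0],[[0,0,-0.002],0]]'|egrep 'tcp|ft'; python3 -m jog '[[[0,0,0.03],0],[[0,0,0.09],0],[[0,0,0.14],0],[[0.018,-0.09,0.14],0],[[0.034,-0.184,0.14],0]]'|egrep 'tcp|ft'; python3 -m jog '[[[0,0,0],0],[[0,0,0],0]]'|egrep 'tcp|ft'
python3 - <<'E'
from m import *
s=cam("scene");save(s,"e.png",(190,150,290,250),6)
E
```

```text
tcp_pos: [568.8, 332.6, 123.6]
ft_force: [-2.5, -0.9, 7.5]
tcp_pos: [582.0, 258.6, 178.7]
ft_force: [0.2, 0.2, -2.6]
tcp_pos: [581.8, 259.0, 178.1]
ft_force: [0.3, 0.5, -3.0]
```

View pics/e.png

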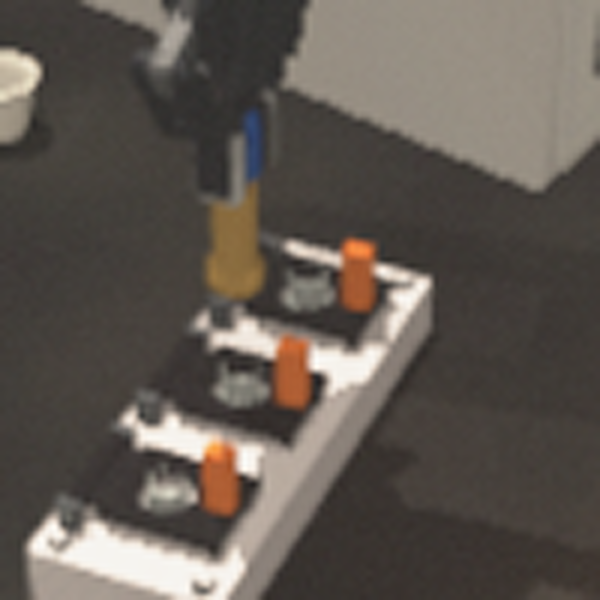

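All caps are shut and the tool is above bolt 2, whose head is at (240,383). Tapping it now; tight, it should meet stiff resistance at about 128.5.

```bash
python3 -m jog '[[[0,0,-0.05],0],[[0,0,-0.1],0],[[0,0,-0.115],0],[[0,0,-0.115],0]]'|egrep 'tcp|ft'; for i in 1 2; do python3 -m jog '[[[0,0,-0.0025],0],[[0,0,-0.0025],0]]'|egrep 'tcp|ft'; done
```

```text
tcp_pos: [581.3, 258.9, 130.9]
ft_force: [-0.3, 0.1, -2.0]
tcp_pos: [582.3, 258.9, 131.6]
ft_force: [-0.9, -0.2, -2.6]
tcp_pos: [581.9, 258.8, 130.2]
ft_force: [0.7, 0.6, -2.6]
```

```bash
python3 -m jog '[[[0,0,-0.0025],0],[[0,0,-0.0025],0]]'|egrep 'tcp|ft'
```

```text
tcp_pos: [581.8, 258.8, 128.9]
ft_force: [-0.5, 0.2, -2.1]
```

```bash
for i in 1 2; do python3 -m jog '[[[0,0,-0.002],0],[[0,0,-0.002],0]]'|egrep 'tcp|ft'; done
```

```text
tcp_pos: [582.1, 258.9, 128.6]
ft_force: [0.7, -0.6, -1.2]
tcp_pos: [582.4, 259.0, 128.6]
ft_force: [-0.7, -0.9, 4.0]
```

```bash
python3 -m jog '[[[0,0,-0.0025],0],[[0,0,-0.0025],0]]'|egrep 'tcp|ft';  python3 -m jog '[[[0,0,0.03],0],[[0,0,0.09],0],[[0,0,0.12],0],[[0.018,-0.09,0.12],0],[[0.034,-0.184,0.12],0]]'|egrep 'tcp|ft'; python3 -m jog '[[[0,0,0],0],[[0,0,0],0]]'|egrep 'tcp|ft'
```

```text
tcp_pos: [582.7, 259.0, 128.4]
ft_force: [-3.2, -1.5, 7.9]
tcp_pos: [595.5, 184.9, 174.4]
ft_force: [0.0, 0.4, -2.8]
tcp_pos: [595.3, 185.4, 174.1]
ft_force: [1.2, -0.3, -2.8]
```

Bolt 2 is tight: about 10.5 N with no sinking. Now bolt 3.

```bash
python3 -m jog '[[[0,0,-0.05],0],[[0,0,-0.09],0],[[0,0,-0.109],0],[[0,0,-0.109],0],[[0,0,-0.109],0]]'|egrep 'tcp|ft'; for i in 1 2; do python3 -m jog '[[[0,0,-0.0025],0],[[0,0,-0.0025],0]]'|egrep 'tcp|ft'; done
```

```text
tcp_pos: [595.6, 185.4, 130.7]
ft_force: [0.2, -0.0, -2.4]
tcp_pos: [595.5, 185.2, 129.9]
ft_force: [-0.4, -0.0, -1.6]
tcp_pos: [595.4, 185.2, 128.8]
ft_force: [0.0, 0.0, -2.5]
```

```bash
python3 -m jog '[[[0,0,-0.002],0],[[0,0,-0.002],0]]'|egrep 'tcp|ft'
```

```text
tcp_pos: [595.7, 185.3, 128.6]
ft_force: [-0.7, -0.1, 0.5]
```

```bash
for i in 1 2; do python3 -m jog '[[[0,0,-0.0025],0],[[0,0,-0.0025],0]]'|egrep 'tcp|ft'; done
```

```text
tcp_pos: [596.1, 185.4, 128.5]
ft_force: [-2.7, 0.1, 4.7]
tcp_pos: [596.4, 185.4, 128.4]
ft_force: [-3.1, -1.0, 8.5]
```

Bolt 3 is tight too, so bolt 1 is the loose one. Taking the tool to the blue socket, in front of the oven.

```bash
python3 -m jog '[[[0,0,0.05],0],[[0,0,0.14],0],[[-0.1,0,0.17],0],[[-0.24,-0.02,0.17],0],[[-0.39,-0.02,0.17],0]]'|egrep 'tcp|ft'; python3 -m jog '[[[-0.01,-0.14,0],0],[[-0.01,-0.29,0],0],[[-0.01,-0.44,0],0],[[-0.01,-0.59,0],0],[[-0.01,-0.72,0],0]]'|egrep 'tcp|ft';python3 -m jog '[[[0,-0.1,0],0],[[0,-0.1,0],0],[[0,-0.1,0],0],[[0,-0.1,0],0]]'
```

```text
tcp_pos: [438.6, 177.0, 194.8]
ft_force: [0.3, -0.2, -2.0]
tcp_pos: [435.5, -113.0, 194.9]
ft_force: [0.7, -0.2, -2.1]
t: 17.4
tcp_pos: [435.4, -149.6, 194.0]
ee_rot: [-180.0, 0.0, 10.6]
ft_force: [-0.4, 0.3, -2.6]
grip_width: 21.9
grasp_force: 69.9
```

```bash
python3 -m jog '[[[0.004,-0.025,0],0],[[0.004,-0.025,-0.06],0],[[0.004,-0.025,-0.11],0],[[0.004,-0.025,-0.13],0],[[0.004,-0.025,-0.13],0]]'|egrep tcp; python3 -m jog '[[[0,0,0],0],[[0,0,0],0],[[0,0,0],0]]'|egrep tcp
python3 - <<'E'
from m import *
s=cam("scene");save(s,"f.png",(310,100,390,180),7)
t=cam("top");np.save("topf.npy",t["image"])
m=mask(s,(12,90,40),(25,230,255),(333,110,365,162));n,l,st,ce=cv2.connectedComponentsWithStats(m)
print(st[1:],ce[1:].round(1))
E
```

```text
tcp_pos: [437.0, -160.6, 141.8]
tcp_pos: [437.5, -161.0, 142.7]
[[340 141   9  14 101]] [[344.7 147.4]]
```

View pics/f.png

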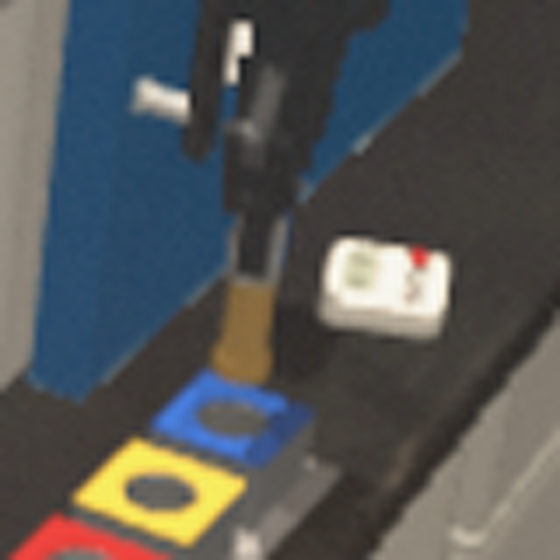

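The foot at (243,368) hangs above and slightly beyond the blue hole at (232,418), in crop pixels at 7x. I'll compare the two at their own heights.

Run:
```python
from m import *
s=cam("scene");t=cam("top")
z=status.read_state()["tcp_pos"];fz=z[2]-76.6
def up(c,box,k=8):
    x0,y0,x1,y1=box;return cv2.cvtColor(cv2.resize(np.ascontiguousarray(c["image"][y0:y1,x0:x1]),None,fx=k,fy=k,interpolation=cv2.INTER_CUBIC),cv2.COLOR_RGB2HSV)
def back(p,box,k=8):return np.array([(p[0]+.5)/k-.5+box[0],(p[1]+.5)/k-.5+box[1]])
z0=np.load("scene0.npz")
c0={k:z0[k] for k in z0}
t0={k:v for k,v in np.load("top0.npz").items()}
# holes: inner contour of blue
def hole(c,box):
    m=cv2.inRange(up(c,box),(100,110,50),(125,255,255))
    cs,h=cv2.findContours(m,cv2.RETR_CCOMP,cv2.CHAIN_APPROX_NONE)
    i=max((i for i in range(len(cs)) if h[0][i][3]>=0),key=lambda i:cv2.contourArea(cs[i]))
    e=cv2.fitEllipse(cs[i]);return back(e[0],box),np.array(e[1])/8
for n,c,b in(("scene",c0,(328,150,360,170)),("scene now",s,(328,150,360,170)),("top",t0,(342,230,367,255))):
    try:p,sz=hole(c,b);print(n,p.round(2),sz.round(1),onz(c,*p,42).round(1))
    except Exception as e:print(n,e)
b=(330,136,362,160);m=cv2.inRange(up(s,b),(11,80,40),(27,240,255));c=big(m)[:,0,:]
bot=c[:,1].max();w=c[c[:,1]>bot-45];l,r_=w[:,0].min(),w[:,0].max()
lb=back((l,bot),b);rb=back((r_,bot),b);print("foot l,r,bottom",lb,rb)
# predicted outline of foot circle at tcp xy
K=s["mtx"]
def proj(c,P):
    q=(np.array(P)-np.array(c["origin"]))@c["R"];return np.array([K[0,2]+K[0,0]*q[0]/-q[2],K[1,2]-K[1,1]*q[1]/-q[2]])
print("tcp",z.round(1))
a=np.linspace(0,6.28,60)
C=np.array([proj(s,(z[0]+13*np.cos(x),z[1]+13*np.sin(x),fz)) for x in a]);print("pred foot l,r,bot",C[:,0].min().round(2),C[:,0].max().round(2),C[:,1].max().round(2))
H=np.array([proj(s,(z[0],z[1],42))]);print("pred hole if aligned",H)
print("px per mm x,y,z",[(proj(s,np.array([z[0],z[1],fz])+d)-proj(s,(z[0],z[1],fz))).round(3) for d in 10*np.eye(3)])
```

```text
scene [342.79 159.36] [ 5.5 10.3] [ 436.5 -152.3   42. ]
scene now [342.96 159.41] [ 5.5 10.9] [ 436.  -152.4   42. ]
top [353.9  242.42] [11.  11.2] [ 437.1 -158.9   42. ]
foot l,r,bottom [339.3125 154.1875] [348.6875 154.1875]
tcp [ 437.2 -160.8  142.2]
pred foot l,r,bot 340.5 348.83 154.08
pred hole if aligned [[343.70369066 158.07942976]]
px per mm x,y,z [array([-2.915, -0.954]), array([-1.312,  1.428]), array([ 0.411, -2.68 ])]
```

Run:
```python
from m import *
c0={k:v for k,v in np.load("scene0.npz").items()};t0={k:v for k,v in np.load("top0.npz").items()}
s=cam("scene");tcp=status.read_state()["tcp_pos"]
K=s["mtx"]
def proj(c,P):
    q=(np.atleast_2d(P)-np.array(c["origin"]))@c["R"];K=c["mtx"];return np.stack([K[0,2]+K[0,0]*q[:,0]/-q[:,2],K[1,2]-K[1,1]*q[:,1]/-q[:,2]],1)
def tool(c,box,P):
    m=mask(c,(11,80,40),(27,240,255),box);y,x=np.nonzero(m)
    a=np.linspace(0,6.28,90);C=np.vstack([proj(c,np.c_[P[0]+13*np.cos(a),P[1]+13*np.sin(a),0*a+P[2]+h]) for h in(0,4)])
    print(" obs l,r,b",x.min()-.5,x.max()+.5,y.max()+.5,"pred",C[:,0].min().round(1),C[:,0].max().round(1),C[:,1].max().round(1))
    Q=cloud(c)[y,x];print("  depth brass z range",np.percentile(Q[:,2],[2,50,98]).round(1),"med",np.median(Q,0).round(1))
print("before grasp, at TCP of grasp");tool(c0,(260,216,300,245),(453.8,220.7,0))
print("now",tcp);tool(s,(333,136,365,162),(tcp[0],tcp[1],tcp[2]-76.6))
P=cloud(c0);T=cloud(t0)
hs=lambda c,lo,hi,b:mask(c,lo,hi,b)>0
for nm,lo,hi,bs,bt in(("blue",(100,120,50),(125,255,255),(332,153,355,167),(345,234,364,252)),("yel",(22,120,120),(32,255,255),(321,163,345,177),(321,232,340,251)),("red",(0,120,100),(4,255,255),(309,173,334,190),(298,231,317,250))):
    print(nm,"scene z",np.percentile(P[hs(c0,lo,hi,bs)][:,2],[10,50,90]).round(1),"top z",np.percentile(T[hs(t0,lo,hi,bt)][:,2],[10,50,90]).round(1))
print("worktop scene z",[np.median(P[v-4:v+4,u-4:u+4,2]).round(1) for u,v in((262,240),(250,262),(300,228),(290,185))],"top",[np.median(T[v-4:v+4,u-4:u+4,2]).round(1) for u,v in((250,232),(285,225),(210,235),(280,200))])
```

```text
before grasp, at TCP of grasp
 obs l,r,b 271.5 282.5 238.5 pred 272.6 282.3 237.4
  depth brass z range [-4.8 18.6 53.4] med [449.8 230.1  18.6]
now [ 437.10457802 -160.77184806  142.14647227]
 obs l,r,b 339.5 349.5 154.5 pred 340.5 349.0 154.1
  depth brass z range [ -5.3  83.7 111.6] med [ 434.9 -151.4   83.7]
blue scene z [-1.9 37.9 40.4] top z [38.6 41.8 44.5]
yel scene z [30.  38.5 40.3] top z [38.9 42.1 44.9]
red scene z [-2.4 37.9 40.2] top z [38.2 41.7 44.8]
worktop scene z [np.float64(-2.8), np.float64(-2.8), np.float64(-3.1), np.float64(-3.3)] top [np.float64(0.3), np.float64(-0.3), np.float64(0.1), np.float64(0.3)]
```

The top camera reads correct heights: worktop 0, sockets 42. The scene camera reads about 3 mm low, so I trust the top view. I'll nudge about +2.5 mm in y, then lower and watch the force.

```bash
python3 -m jog '[[[-0.001,0.0065,0],0],[[-0.001,0.0065,-0.02],0],[[-0.001,0.0065,-0.04],0],[[-0.001,0.0065,-0.05],0],[[-0.001,0.0065,-0.05],0]]'|egrep 'tcp|ft'; python3 -m jog '[[[0,0,-0.005],0],[[0,0,-0.01],0],[[0,0,-0.01],0]]'|egrep 'tcp|ft'
```

```text
tcp_pos: [436.3, -157.9, 121.4]
ft_force: [0.4, -0.1, -1.8]
tcp_pos: [436.6, -158.1, 118.0]
ft_force: [-0.2, -1.1, -2.9]
```

```bash
python3 -m jog '[[[0,0,-0.005],0],[[0,0,-0.005],0]]'|egrep 'tcp|ft'
```

```text
tcp_pos: [436.6, -158.1, 116.0]
ft_force: [0.4, -0.2, -2.6]
```

The foot is at z of about 39, below the 42 mm rim, with no contact force, so it is in the hole. Going on down.

```bash
python3 -m jog '[[[0,0,-0.006],0],[[0,0,-0.012],0],[[0,0,-0.018],0],[[0,0,-0.018],0]]'|egrep 'tcp|ft'; python3 -m jog '[[[0,0,-0.008],0],[[0,0,-0.016],0],[[0,0,-0.024],0],[[0,0,-0.024],0]]'|egrep 'tcp|ft'
```

```text
tcp_pos: [436.5, -158.0, 108.6]
ft_force: [-0.8, -0.1, -1.7]
tcp_pos: [436.4, -158.0, 98.9]
ft_force: [-0.7, 0.1, -2.6]
```

```bash
python3 -m jog '[[[0,0,-0.008],0],[[0,0,-0.014],0],[[0,0,-0.014],0]]'|egrep 'tcp|ft'
```

```text
tcp_pos: [436.5, -158.0, 93.4]
ft_force: [0.2, -0.3, -2.3]
```

```bash
python3 -m jog '[[[0,0,-0.003],0],[[0,0,-0.005],0],[[0,0,-0.005],0]]'|egrep 'tcp|ft'; python3 -m jog '[[[0,0,-0.0025],0],[[0,0,-0.0025],0]]'|egrep 'tcp|ft'
```

```text
tcp_pos: [436.7, -158.1, 91.6]
ft_force: [-0.3, -0.2, -3.2]
tcp_pos: [436.9, -158.2, 91.0]
ft_force: [0.0, 1.1, -0.4]
```

On the floor. Release and rise.

```bash
python3 -m jog '[[[0,0,0],0],[[0,0,0],0],[[0,0,0],0],[[0,0,0],0],[[0,0,0],0]]' 1|egrep 'tcp|ft|grip|grasp'; python3 -m jog '[[[0,0,0.03],0],[[0,0,0.08],0],[[0,0,0.18],0],[[0,0,0.3],0],[[0,0.08,0.35],0]]'|egrep 'tcp|ft'; python3 -m jog '[[[0,0.14,0],0],[[0,0.29,0],0],[[0,0.44,0],0],[[0.02,0.59,0],0],[[0.04,0.72,0],0]]'|egrep 'tcp|ft|t:'
python3 - <<'E'
from m import *
s=cam("scene");t=cam("top");save(s,"g1.png",(310,110,390,190),5);save(t,"g2.png",(310,200,390,280),5)
a,b=cv2.imread("pics/g1.png"),cv2.imread("pics/g2.png");cv2.imwrite("pics/g.png",np.hstack([a,b]))
E
```

```text
tcp_pos: [436.7, -158.2, 90.7]
ft_force: [-0.1, -0.6, -0.1]
grip_width: 85.5
grasp_force: 0.0
tcp_pos: [438.7, -128.0, 235.3]
ft_force: [0.9, 0.9, 0.6]
t: 23.78
tcp_pos: [452.8, 164.1, 232.0]
ee_rot: [180.0, -0.1, 10.6]
ft_force: [1.0, -0.1, 0.0]
```

View pics/g.png

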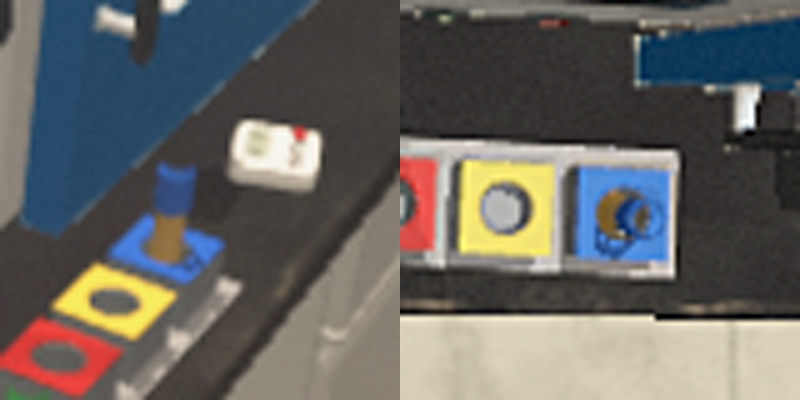

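The tool stands upright in the blue hole, blue grip at (175,190) in the left half and the ring at (640,215) in the right. Now to the tab of cap 1.

```bash
python3 -m jog '[[[0.05,0.1,0],0],[[0.12,0.22,0],0],[[0.18,0.33,0],0],[[0.22,0.4,0],0],[[0.22,0.4,-0.05],0]]' 0.55|egrep 'tcp|ft'; python3 -m jog '[[[0,0,-0.1],0],[[0,0,-0.15],0],[[0,0,-0.17],0],[[0,0,-0.17],0],[[0,0,-0.17],0]]'
```

```text
tcp_pos: [543.1, 323.2, 212.7]
ft_force: [-0.9, -0.2, -0.3]
t: 25.12
tcp_pos: [541.8, 322.1, 144.4]
ee_rot: [-180.0, -0.2, 10.5]
ft_force: [1.1, 0.2, -0.6]
grip_width: 47.1
grasp_force: 0.0
```

```bash
python3 -m jog '[[[-0.002,0.0115,-0.05],0],[[-0.002,0.0115,-0.1],0],[[-0.002,0.0115,-0.15],0],[[-0.002,0.0115,-0.18],0],[[-0.002,0.0115,-0.187],0]]'|egrep 'tcp|ft'; python3 -m jog '[[[0,0,0],0],[[0,0,0],0],[[0,0,0],0]]'|egrep 'tcp|ft'
python3 - <<'E'
from m import *
s=cam("scene");save(s,"i.png",(190,150,290,250),6)
E
```

```text
tcp_pos: [539.0, 326.0, 66.0]
ft_force: [-0.4, 0.1, -0.2]
tcp_pos: [540.5, 326.7, 68.8]
ft_force: [0.3, -0.2, -0.3]
```

View pics/i.png

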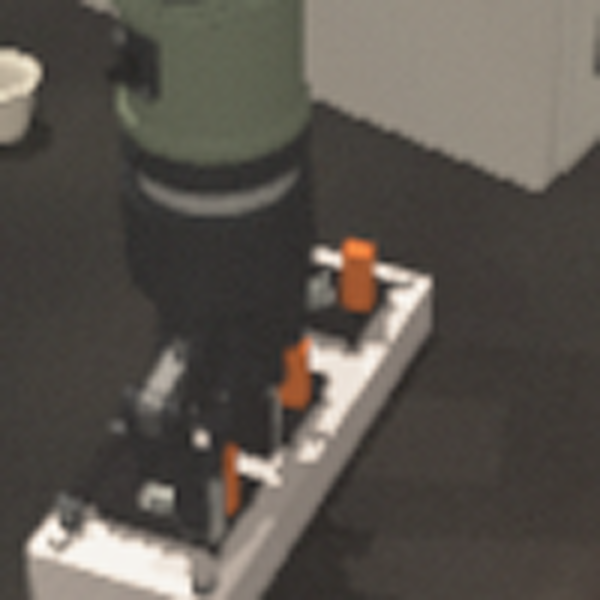

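The fingers straddle tab 1, whose orange edge shows at (230,480), and tab 2 is free. Close and lift along the arc.

```bash
python3 -m jog '[[[0,0,0],0],[[0,0,0],0],[[0,0,0],0],[[0,0,0],0],[[0,0,0],0]]' 0 25|egrep 'tcp|ft|gr'; python3 -m jog '[[[0.007,0.0015,0.015],0],[[0.015,0.003,0.0285],0],[[0.025,0.005,0.042],0],[[0.0355,0.0065,0.0535],0],[[0.0355,0.0065,0.0535],0]]'|egrep 'tcp|ft|gr'
```

```text
tcp_pos: [539.6, 328.3, 68.2]
ft_force: [-1.3, 5.5, 0.5]
grip_width: 9.5
grasp_force: 30.1
tcp_pos: [551.7, 330.6, 88.2]
ft_force: [-3.7, 4.8, -0.8]
grip_width: 9.5
grasp_force: 28.3
```

```bash
python3 -m jog '[[[0.012,0.0025,0.011],0],[[0.025,0.005,0.0205],0],[[0.039,0.0075,0.0285],0],[[0.053,0.01,0.035],0],[[0.076,0.0145,0.0425],0]]'|egrep 'tcp|ft|gr'; python3 -m jog '[[[0,0,0],0],[[0,0,0],0],[[0,0,0],0],[[0,0,0],0]]'
python3 - <<'E'
from m import *
s=cam("scene");save(s,"j.png",(180,110,380,260),4)
E
```

```text
tcp_pos: [580.9, 336.2, 105.5]
ft_force: [-5.8, 2.9, 2.1]
grip_width: 9.3
grasp_force: 28.2
t: 28.55
tcp_pos: [582.6, 336.5, 106.0]
ee_rot: [-179.8, 0.2, 10.6]
ft_force: [-2.4, 4.8, 1.0]
grip_width: 9.4
grasp_force: 28.2
```

View pics/j.png

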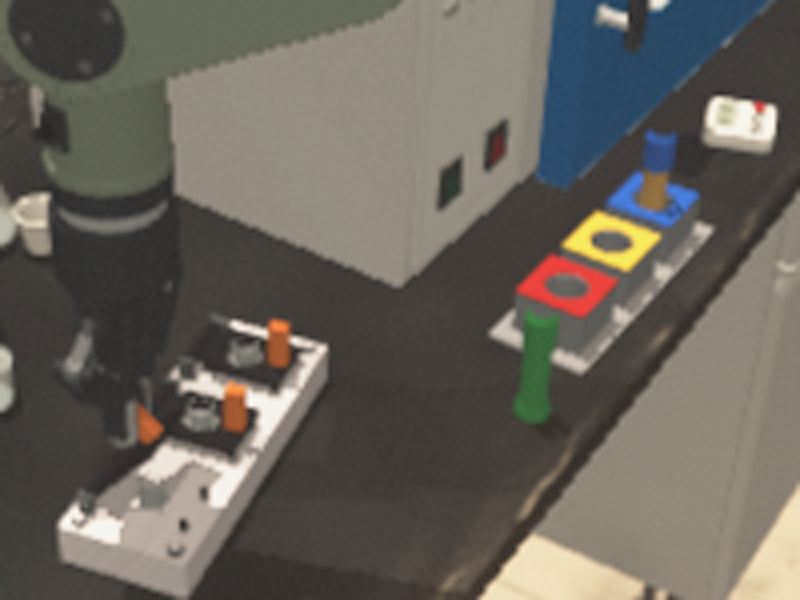

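Cap 1 is held wide open, with its tilted tab at (148,425); TCP travel of about 44 and 37 mm gives roughly 0.92 rad. Caps 2 and 3 are shut and the tool stands in the blue socket.

```bash
python3 -c "
from bench import job;print(job.job_done())"
```

```text
the job is handed in; nothing more can be done
None
```

I handed the job in with the loose left bolt's cap held open at about 0.92 rad, the tool standing released in the blue socket and the other two caps shut; no verdict was shown.

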